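# Set up the stirrer station from the revolving rod magazine

### The job

The probe and the dip rods stand in the revolving magazine, which is turned by its crank and lets a rod be lifted out only at its open gate. Hang the probe (thick drum head) through the eye of the bracket over the beaker so that it rests on its collar, stand every slim-gripped dip rod upright in the white caddy, foot down on the floor of a cup, and when all are in place press the start button on the stirrer fully down and let it go. Do not knock over or push aside the bottles, the jar and the weighing dish that stand about.

Things in the scene. Friction and masses are not known exactly. Their poses are not given: they have to be found in the camera images.
- gate (a point): Gate: 70 mm break in the lip of the fixed round magazine (264 mm wide, 115 mm tall), on the pocket circle, at lip-top height. x points to the wheel's axis, 105 mm away; z up. Elsewhere the lip (underside at 110 mm, inner edge 112 mm from the axis) overhangs the rods' collars: a rod lifts out only within 12 mm sideways of this point.
- crank (a point): Black upright crank grip, 18 mm wide, 52 mm tall, spins freely on its pin; point 221 mm above the table, 45 mm from the wheel's axis, higher than the rods. Led round the axis it turns the wheel (endless, about 1 N, stays put): six square pockets every 60 degrees, 105 mm from the axis, 11 mm wide, 60 mm deep, floor at 30 mm.
- probe_grip (a point): Loose probe, 140 mm, 70 g: 9 mm steel shaft, foot rounded; conical collar from 9 mm wide (64 mm above the foot) to 28 mm (73.5 mm), top at 77 mm; 9 mm neck; thick grey drum head 26 mm wide from 94 to 140 mm. Point: middle of the head, 117 mm above the foot; z from foot to head. Starts standing in a wheel pocket, point at 147 mm.
- rod1_grip (a point): Loose dip rod, 150 mm, 50 g: shaft, foot, collar and neck like the probe's (collar 28 mm wide, 64 to 77 mm above the foot), but a slim grey grip 14 mm wide from 94 to 150 mm. Point: middle of the grip, 122 mm above the foot; z from foot to grip. Starts standing in a wheel pocket, point at 152 mm. May be absent: two or three of the four rods are there.
- rod2_grip (a point): Loose dip rod, 150 mm, 50 g: shaft, foot, collar and neck like the probe's (collar 28 mm wide, 64 to 77 mm above the foot), but a slim grey grip 14 mm wide from 94 to 150 mm. Point: middle of the grip, 122 mm above the foot; z from foot to grip. Starts standing in a wheel pocket, point at 152 mm. May be absent: two or three of the four rods are there.
- rod3_grip (a point): Loose dip rod, 150 mm, 50 g: shaft, foot, collar and neck like the probe's (collar 28 mm wide, 64 to 77 mm above the foot), but a slim grey grip 14 mm wide from 94 to 150 mm. Point: middle of the grip, 122 mm above the foot; z from foot to grip. Starts standing in a wheel pocket, point at 152 mm. May be absent: two or three of the four rods are there.
- rod4_grip (a point): Loose dip rod, 150 mm, 50 g: shaft, foot, collar and neck like the probe's (collar 28 mm wide, 64 to 77 mm above the foot), but a slim grey grip 14 mm wide from 94 to 150 mm. Point: middle of the grip, 122 mm above the foot; z from foot to grip. Starts standing in a wheel pocket, point at 152 mm. May be absent: two or three of the four rods are there.
- eye (a point): Eye of the steel bracket on the stirrer (fixed): ring with a 16 mm vertical through hole, 8 mm thick, 32 mm wide; point at the centre of its top face, 145 mm above the table, z up. x points along the bracket's arm to its post, 58 mm off, 150 mm high. Glass beaker below (70 mm wide, rim at 122 mm). A probe hung home has its point 50 mm above this.
- start_top (a point): Top of the round grey start button (28 mm in diameter) on the front of the stirrer's white housing (200 x 140 x 50 mm), 105 mm from the eye. Spring loaded: 6 mm travel straight down, about 5 N to press fully; the point moves with it.
- start (a joint): Start button travel in m: 0 released, 0.006 fully pressed.
- caddy: White open caddy, 92 x 92 x 85 mm, about 0.7 kg, loose on the table: two by two square cups 36 mm wide inside, centres at x, y = +-23 mm, floor 5 mm above the underside. Origin: centre of the underside; x, y along its sides, z up. A cup takes one rod, which leans a little and whose collar goes down inside.
- reagent: Bystander: amber bottle, 56 mm wide, 120 mm tall, loose; origin at the centre of its underside.
- wash_bottle: Bystander: white plastic bottle, 60 mm wide, 150 mm tall, loose; origin at the centre of its underside.
- vial_jar: Bystander: small white jar, 44 mm wide, 50 mm tall, loose; origin at the centre of its underside.
- weighing_dish: Bystander: closed round glass weighing dish, 56 mm wide, 45 mm tall, loose; origin at the centre of its underside.
There are look-alikes about, which are no part of the job. Leave any blue or red look-alike of the part that bears rod1_grip alone.

How it is judged:
On the way, in this order (a step that is already met when the one before it is completed fails the run):
1. the probe hangs in the eye and all dip rods present stand in the caddy (horizontal distance between probe_grip and eye below 0.012 m and z of probe_grip in the frame of eye between 0.038 and 0.06 m and angle between probe_grip's own z axis and vertical below 0.2 rad and x of rod1_grip in the frame of caddy between -0.065 and 0.065 m and y of rod1_grip in the frame of caddy between -0.065 and 0.065 m and z of rod1_grip in the frame of caddy between 0.105 and 0.14 m and angle between each of rod1_grip, rod2_grip, rod3_grip, rod4_grip's own z axis and vertical below 0.35 rad and x of rod2_grip in the frame of caddy between -0.065 and 0.065 m and y of rod2_grip in the frame of caddy between -0.065 and 0.065 m and z of rod2_grip in the frame of caddy between 0.105 and 0.14 m and x of rod3_grip in the frame of caddy between -0.065 and 0.065 m and y of rod3_grip in the frame of caddy between -0.065 and 0.065 m and z of rod3_grip in the frame of caddy between 0.105 and 0.14 m and x of rod4_grip in the frame of caddy between -0.065 and 0.065 m and y of rod4_grip in the frame of caddy between -0.065 and 0.065 m and z of rod4_grip in the frame of caddy between 0.105 and 0.14 m and angle between caddy's own z axis and vertical below 0.1 rad and height (world z) of caddy below 0.01 m), for 0.2 s.
2. the start button is pressed fully down (value of joint start above 0.0045 m), for 0.05 s.
At the end, for the whole second after the job is handed in: Probe upright in the eye on its collar (within 12 mm, head centre 38-60 mm above it, tilt < 0.2 rad); each rod present in the caddy (within 65 mm along each side, grip centre 105-140 mm above its underside, tilt < 0.35 rad); caddy flat; all at rest; button pressed after that and released (all of step 1 and linear speed of each of probe, rod1, rod2, rod3, rod4 below 0.03 m/s and value of joint start below 0.002 m); the robot touches nothing.
It fails at once if the reagent is tipped or pushed more than 5 cm (distance of reagent from where it was at the start of the episode above 0.05 m or angle between reagent's own z axis and vertical above 0.5 rad).
It fails at once if the wash bottle is tipped or pushed more than 5 cm (distance of wash_bottle from where it was at the start of the episode above 0.05 m or angle between wash_bottle's own z axis and vertical above 0.5 rad).
It fails at once if the vial jar is tipped or pushed more than 5 cm (distance of vial_jar from where it was at the start of the episode above 0.05 m or angle between vial_jar's own z axis and vertical above 0.5 rad).
It fails at once if the weighing dish is tipped or pushed more than 5 cm (distance of weighing_dish from where it was at the start of the episode above 0.05 m or angle between weighing_dish's own z axis and vertical above 0.5 rad).
Of rod1, rod2, rod3, rod4 only 2 to 3 are there at a start; the rules pass over those that are not, and their reading is None.
At some moment in a run one of caddy may be knocked a few centimetres aside while the robot is not near it.
It also fails if it takes over 210 s, if anything falls off the work surface, if the arm or the gripper's body presses on something with over 40 N, if the wrist force passes 120 N, or if a joint passes its speed limit or range.

### The arm

A 6-joint arm with a two-finger parallel gripper is mounted at the origin on the work surface. World frame = base frame: x ahead of the robot, y to its left, z up, the work surface at z = 0. Lengths are in m, angles in rad, forces in N, time in s.
With the tool pointing down it reaches from about 0.3 to 0.825 m from the base axis. Payload 5.4 kg.
Tool frame: the origin (TCP) lies at the very end of the fingers, on their centre line; the grasp point (between the pads) lies 19 mm behind it; z points along the fingers, y is the line along which they close (so a half turn about z gives the same grasp; the last joint's range is limited). The gripper opens to 92 mm and grips with 3 to 60 N. Pads are 20 mm wide; open, the fingers measure 128 mm over their backs; the gripper's body (75 mm by 189 mm) begins 69 mm behind the grasp point.
Start: joints at [0.949, 0.158, 1.597, -0, 1.386, -0.21], TCP at [0.23, 0.527, 0.215] pointing down, gripper open.
Joint ranges: [-2.91, 2.91], [-0.94, 2.29], [0.18, 2.7], [-1.29, 4.43], [0.17, 2.64], [-3, 3]. Speed limits (rad/s): [2.57, 2.57, 3.14, 3.14, 3.14, 3.14].

### API

Orientations are given as a rotation vector (axis times angle).
In Python, from workcell import bot gives the robot as it stands. Calls block until the motion is done:
- bot.goto(position, orientation): joint-space move of the TCP to a pose.
- bot.line_to(position, rot=None, max_speed=0.15): straight line of the TCP; rot=None keeps the orientation; max_speed is the mean speed in m/s.
- bot.set_joints(angles): joint-space move.
- bot.set_gripper(opening, newtons=None): opening from 0.0 (shut) to 1.0 (fully open); newtons is the grip in N (None keeps the last); returns when the fingers have stopped.
- bot.hold(seconds).
- bot.inverse_kinematics(position, orientation): joint angles nearest the present ones, or None.
- bot.read_camera(name): name is "side" or "top" or "wrist"; returns a dict with "pixels" (480x640x3 uint8, blue, green, red), "fx", "fy", "cx", "cy" (pixels), "R" (3x3) and "t" (3): a world point X has camera coordinates R X + t. Camera axes: x right, y down, z forward; pixel columns grow to the right and rows downward; lengths in m; the calibration is good to about 2 mm. The wrist camera is an equidistant fisheye: a pixel r from the principal point sees the ray r / f radians off the axis. A picture is of the moment at which its call begins. There is no depth.
A pose or a line that the arm cannot do raises bot.MotionError and nothing moves.
- bot.job_done(): hands the job in, once; it reports no verdict.
Readings, each from a call of its own:
- bot.current_clock(): time.
- bot.current_joints(): joint angles.
- bot.current_joint_vel(): joint speeds.
- bot.current_effort(): joint torques, N m.
- bot.current_ee_pos(): TCP position.
- bot.current_tool_rot(): TCP orientation.
- bot.current_contact_force(): force on the tool from outside, world axes, zero at the start.
- bot.current_ft_torque(): the same for the moment, N m.
- bot.current_opening(): opening from 0.0 (shut) to 1.0 (fully open).
Only numpy, scipy, OpenCV 4.12 (cv2) and the standard library are available. Lean on these libraries where they do the work, as an engineer would, in place of code of your own. Each camera call takes 0.05 s, during which the arm holds its last target. There are 200 camera calls.

## Working session

There is one attempt and no reset: what is moved stays moved. The work goes in short steps, each a Python script; the robot and the scene stay as the last script left them, time stands still between calls to the robot, and variables do not carry over. Pictures are saved under pics/ and viewed, on a budget of 14 in all, crops included, one or two more only if the job needs it, and the job is handed in when it is done.

```bash
ls; mkdir -p pics; cat > h.py <<'E'
from workcell import bot
import numpy as np, cv2
def snap(n,f=None):
    c=bot.read_camera(n)
    if f: cv2.imwrite('pics/'+f,c['pixels'])
    return c
def ray(c,u,v):
    d=np.array([(u-c['cx'])/c['fx'],(v-c['cy'])/c['fy'],1.0])
    if c.get('fish'):
        x=np.array([u-c['cx'],v-c['cy']]);r=np.linalg.norm(x)+1e-9;t=r/c['fx'];d=np.array([*(x/r*np.sin(t)),np.cos(t)])
    R=np.array(c['R']);return -R.T@np.array(c['t']),R.T@d
def onz(c,u,v,z):
    o,d=ray(c,u,v);return o+d*(z-o[2])/d[2]
def proj(c,X):
    p=np.array(c['R'])@np.array(X)+c['t']
    if c.get('fish'):
        r=np.hypot(p[0],p[1])+1e-9;t=np.arctan2(r,p[2]);return np.array([c['cx']+c['fx']*t*p[0]/r,c['cy']+c['fy']*t*p[1]/r])
    return np.array([c['fx']*p[0]/p[2]+c['cx'],c['fy']*p[1]/p[2]+c['cy']])
def wrist(f=None):
    c=snap('wrist',f);c['fish']=1;return c
E
python3 - <<'E'
from h import *
for n in('top','side','wrist'):
    c=snap(n,n+'0.png');print(n,c['fx'],c['cx'],c['cy'],-np.array(c['R']).T@c['t'],np.round(c['R'],2).tolist())
print(bot.current_clock(),bot.current_tool_rot())
E
```

```text
pics
top 545.1660262056255 324.1636086567699 234.306676690561 [0.4089058  0.02366985 1.37909677] [[0.02, -1.0, 0.01], [-0.99, -0.02, -0.15], [0.15, -0.0, -0.99]]
side 474.8210518485104 320.61272715067594 238.82426731533175 [ 0.18443977 -0.52549643  0.9253559 ] [[0.79, -0.61, -0.01], [-0.46, -0.59, -0.67], [0.4, 0.53, -0.75]]
wrist 371.64829954431775 311.65131378125136 232.86595284039356 [0.16785353 0.55293402 0.3851114 ] [[0.4, 0.92, -0.0], [0.89, -0.39, 0.24], [0.22, -0.1, -0.97]]
0.15 [-6.42239342e-01 -3.07473078e+00  1.94268109e-03]
```

View pics/top0.png

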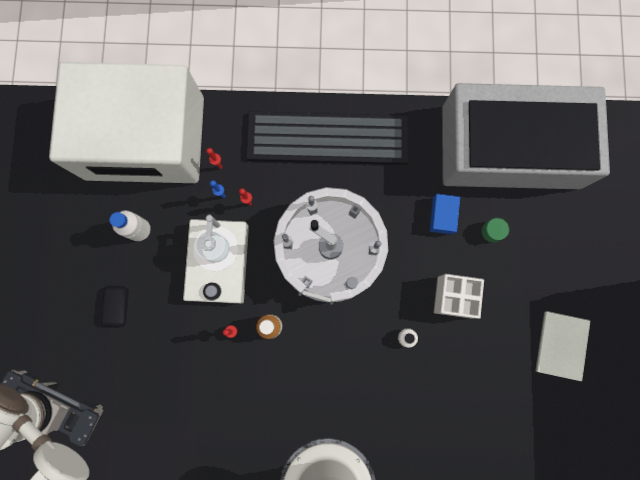

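View pics/side0.png

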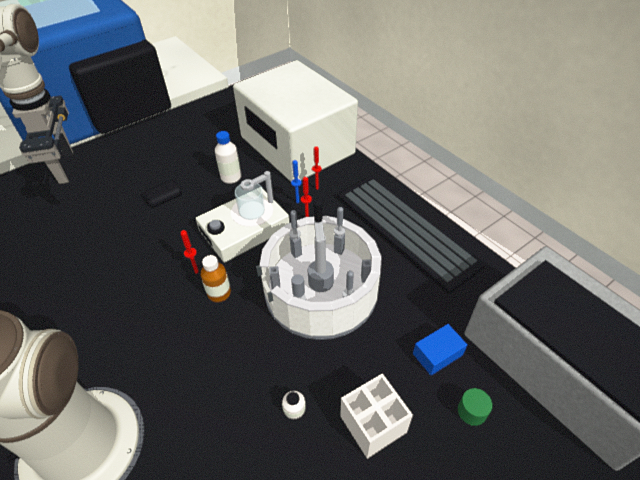

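```bash
python3 - <<'E'
import cv2,numpy as np
a=cv2.imread('pics/top0.png')[180:310,265:400];b=cv2.imread('pics/side0.png')[195:340,250:390]
a=cv2.resize(a,(400,385),interpolation=cv2.INTER_CUBIC);b=cv2.resize(b,(390,404),interpolation=cv2.INTER_CUBIC)
o=np.zeros((404,790,3),np.uint8);o[:385,:400]=a;o[:,400:]=b
cv2.imwrite('pics/crop1.png',cv2.convertScaleAbs(o,alpha=1.2))
E
```

```text
(no output)
```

View pics/crop1.png

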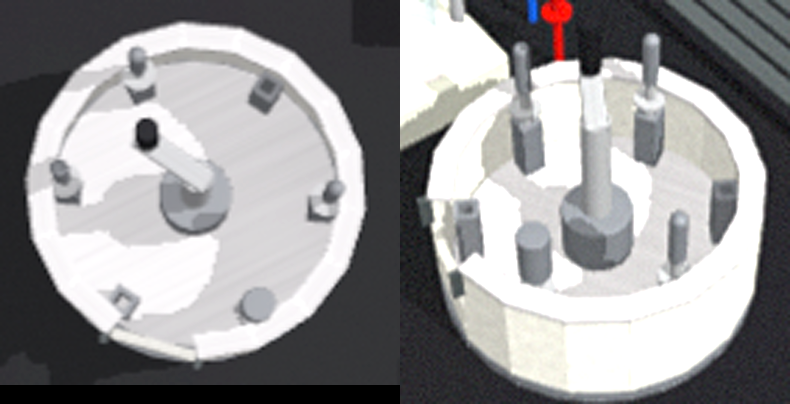

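```bash
python3 - <<'E'
from h import *
im=cv2.imread('pics/top0.png');c=bot.read_camera('top');s=bot.read_camera('side');c['pixels'][:1]
# white rim outline of the magazine
m=(im.min(2)>110).astype(np.uint8);m[:,:262]=0;m[:,400:]=0;m[:180]=0;m[312:]=0
k,_=cv2.findContours(m,cv2.RETR_EXTERNAL,cv2.CHAIN_APPROX_NONE);k=max(k,key=cv2.contourArea)[:,0]
P=np.array([onz(c,u,v,.115)[:2] for u,v in cv2.convexHull(k)[:,0]])
A=np.c_[2*P,np.ones(len(P))];q=np.linalg.lstsq(A,(P**2).sum(1),rcond=None)[0];ax=q[:2];print('axis',ax,'R',np.sqrt(q[2]+ax@ax))
for n,(u,v),z in[('cranktop',(314.5,223.5),.247),('gateL',(300.4,293),.115),('gateR',(331.5,301.5),.115),('rodA',(311,199),.18),('rodB',(284.5,237),.18),('rodC',(377.5,244),.18),('probe',(352,282.5),.17),('emptyE',(354.5,210.5),.09),('emptyF',(306.5,282),.09)]:
    p=onz(c,u,v,z)[:2]-ax;print(n,onz(c,u,v,z)[:2],'r',np.hypot(*p),'ang',np.degrees(np.arctan2(p[1],p[0])))
print('eye',onz(c,209,244,.145),'btn',onz(c,211,291,.06),'caddy',onz(c,460,296,.085),'wash',onz(c,120,220,.15),'reag',onz(c,266,327,.12))
E
```

```text
axis [0.57902109 0.00540518] R 0.13411617949815474
cranktop [0.60225045 0.04233345] r 0.04362683257150379 ang 57.82845961199638
gateL [0.46139731 0.07264038] r 0.13548404573461678 ang 150.24718097976285
gateR [0.44368873 0.0004744 ] r 0.1354221546213889 ang -177.91337443656911
rodA [0.6692913  0.05280068] r 0.1019560965869595 ang 27.701282825523858
rodB [0.58159404 0.10924595] r 0.1038726471901769 ang 88.58062051141009
rodC [ 0.5710884 -0.0975911] r 0.10330130776258961 ang -94.40417923534234
probe [ 0.48504287 -0.04296411] r 0.10569527787241485 ang -152.7657480467669
emptyE [ 0.66323999 -0.05050322] r 0.10108695150657401 ang -33.57804262798134
emptyF [0.48860899 0.06001766] r 0.10562609168635599 ang 148.86636263256457
eye [0.56618535 0.2832295  0.145     ] btn [0.46318705 0.2899393  0.06      ] caddy [ 0.46485077 -0.30345706  0.085     ] wash [0.61569164 0.48825232 0.15      ] reag [0.38229492 0.14832577 0.12      ]
```

```bash
cat >> h.py <<'E'
from scipy.spatial.transform import Rotation as Ro
AX=np.array([.579,.0054]);GA=np.radians(166.2)
def rv(a):
    y=np.array([np.cos(a),np.sin(a),0]);z=np.array([0,0,-1.]);return Ro.from_matrix(np.c_[np.cross(y,z),y,z]).as_rotvec()
def best(p,a):
    q=[(abs(j[5]),k) for k in(a,a+np.pi) if (j:=bot.inverse_kinematics(p,rv(k))) is not None]
    if not q: raise SystemExit(f'no ik {p} {a}')
    return min(q)[1]
def go(p,a): bot.goto(list(p),rv(best(p,a)))
def line(p,v=.15): bot.line_to(list(p),max_speed=v)
def up(z,v=.2):
    p=bot.current_ee_pos();line([p[0],p[1],z],v)
E
python3 - <<'E'
from h import *
up(.34)
go([.50,.27,.34],np.radians(90)); c=wrist('w_eye.png');print(-c['R'].T@c['t'],bot.current_joints())
go([.50,.03,.34],GA-np.pi/2); c=wrist('w_mag.png');print(-c['R'].T@c['t'],bot.current_joints(),bot.current_clock())
a=cv2.imread('pics/w_eye.png');b=cv2.imread('pics/w_mag.png')
np.savez('w_mag.npz',**c)
E
```

```text
[0.43176622 0.26967953 0.5110112 ] [ 2.84141084e-01  8.96756142e-02  1.42837517e+00  3.13277781e-04
  1.62396670e+00 -1.28780690e+00]
[0.43416916 0.04612656 0.51147093] [-1.79442807e-01 -8.94102451e-02  1.60687962e+00  5.41841258e-04
  1.62397558e+00 -1.51143557e+00] 3.4667
```

View pics/w_mag.png

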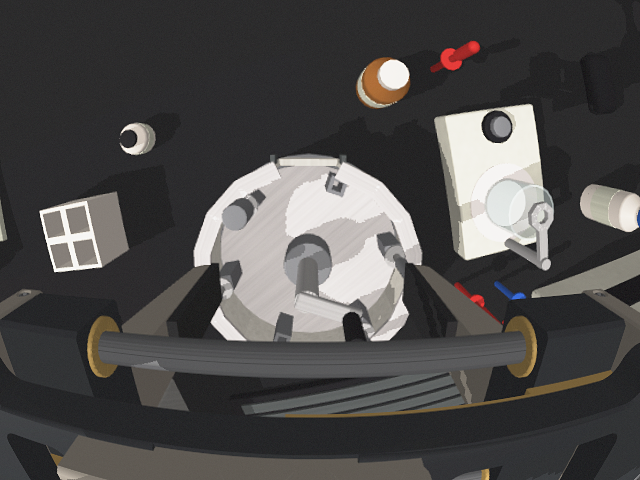

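View pics/w_eye.png

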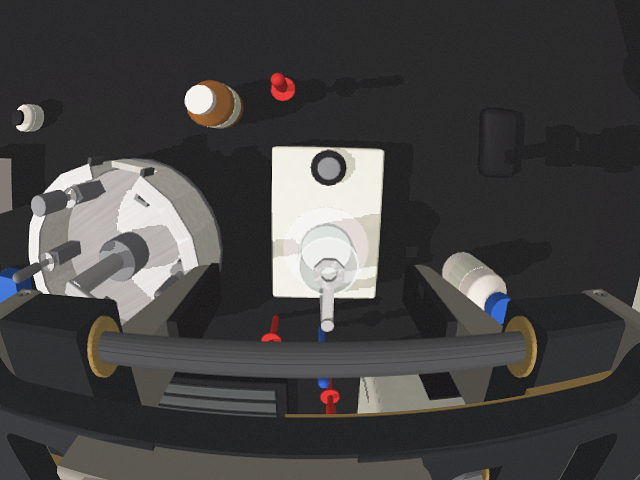

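```bash
python3 - <<'E'
from h import *
m=dict(np.load('w_mag.npz'));m['fish']=1
f=lambda u,v,z:onz(m,u,v,z)[:2]
L,R=f(274,157,.115),f(344,156,.115);g=(L+R)/2-AX
print('gate',L,R,np.hypot(*(L-R)),np.hypot(*g),np.degrees(np.arctan2(g[1],g[0])))
print('eye',f(540.5,213.5,.145),'btn',f(499,126,.06),'probe top',f(236,214,.17),'caddy',[f(u,v,.085) for u,v in[(40,211),(88,202),(101,268),(54,272)]])
c=bot.read_camera('wrist')# current pose = w_mag; eye shot camera: same intrinsics, rebuilt from TCP offset
T0=Ro.from_rotvec(bot.current_tool_rot()).as_matrix();p0=bot.current_ee_pos()
Rc=np.array(m['R']);C=-Rc.T@m['t'];off=T0.T@(C-p0);Rel=Rc@T0
p=np.array([.50,.27,.34])
for a in(90,270):
    T=Ro.from_rotvec(rv(np.radians(a))).as_matrix();Cn=p+T@off
    if Cn[0]<p[0]-.03: e=dict(m);e['R']=Rel@T.T;e['t']=-e['R']@Cn
print('eye2',onz(e,329,269,.145),'btn2',onz(e,328,167,.06),'axis?',AX)
E
```

```text
gate [0.44040481 0.0038454 ] [0.45716236 0.07636836] 0.07443383800326363 0.13476231459825075 165.075770625448
eye [0.56400115 0.2864215 ] btn [0.46254914 0.29226309] probe top [ 0.48231689 -0.03917052] caddy [array([ 0.41448733, -0.34735758]), array([ 0.42677999, -0.2557781 ]), array([ 0.51747018, -0.27059148]), array([ 0.50536446, -0.3606888 ])]
eye2 [0.56321929 0.28699353 0.145     ] btn2 [0.4632619  0.28893038 0.06      ] axis? [0.579  0.0054]
```

```bash
cat >> h.py <<'E'
GA=np.radians(165.6)
def cp(deg,z):return [*(AX+.045*np.array([np.cos(np.radians(deg)),np.sin(np.radians(deg))])),z]
def crank(a0,a1):
    go(cp(a0,.30),GA-np.pi/2);line(cp(a0,.204));bot.set_gripper(0,8)
    n=int(np.ceil(abs(a1-a0)/9))
    F=[]
    for a in np.linspace(a0,a1,n+1)[1:]: line(cp(a,.204),.08);F.append(bot.current_contact_force())
    print('crank force max',np.abs(F).max(0).round(1),'open',bot.current_opening())
    bot.set_gripper(.6);up(.30)
E
python3 - <<'E'
from h import *
bot.set_gripper(.6)
crank(57.4,15.6)
go([.47,.05,.36],GA-np.pi/2)
c=wrist('w2.png');np.savez('w2.npz',**c);snap('top','t2.png');print(bot.current_clock())
E
```

```text
crank force max [9.4 5.2 3.4] open 0.19340002952128857
9.5667
```

View pics/w2.png

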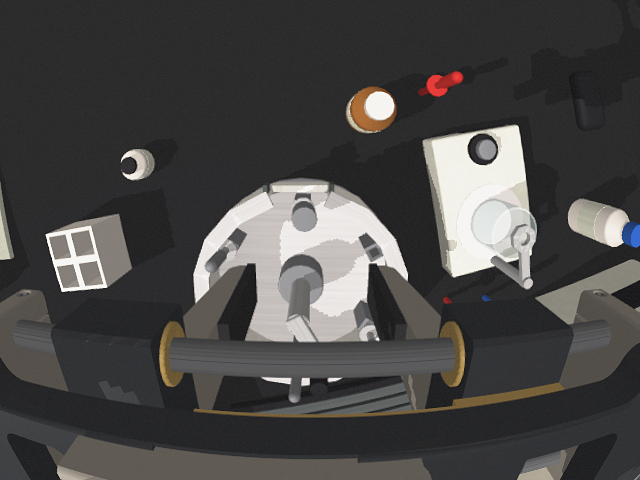

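```bash
python3 - <<'E'
from h import *
m=dict(np.load('w2.npz'));m['fish']=1
G=AX+.105*np.array([np.cos(GA),np.sin(GA)]);print(G)
for z in(.17,.124,.10):print(proj(m,[*G,z]))
L,R=onz(m,270,188,.115)[:2],onz(m,336,186,.115)[:2];print('gate mid',(L+R)/2, np.degrees(np.arctan2(*((L+R)/2-AX)[::-1])))
print('eye',onz(m,521.5,237,.145))
a=cv2.resize(m['pixels'][165:265,250:370],None,fx=5,fy=5,interpolation=cv2.INTER_CUBIC);
e=cv2.resize(m['pixels'][215:265,500:545],None,fx=5,fy=5,interpolation=cv2.INTER_CUBIC)
o=np.zeros((500,600+e.shape[1],3),np.uint8);o[:,:600]=a;o[:e.shape[0],600:]=e;cv2.imwrite('pics/c2.png',o[:, :800])
E
```

```text
[0.47729877 0.03151244]
[296.35529745 222.49509213]
[298.00377155 213.65484008]
[298.73098188 209.76645908]
gate mid [0.45066309 0.04395245] 163.27971576244397
eye [0.56532421 0.28485144 0.145     ]
```

View pics/c2.png

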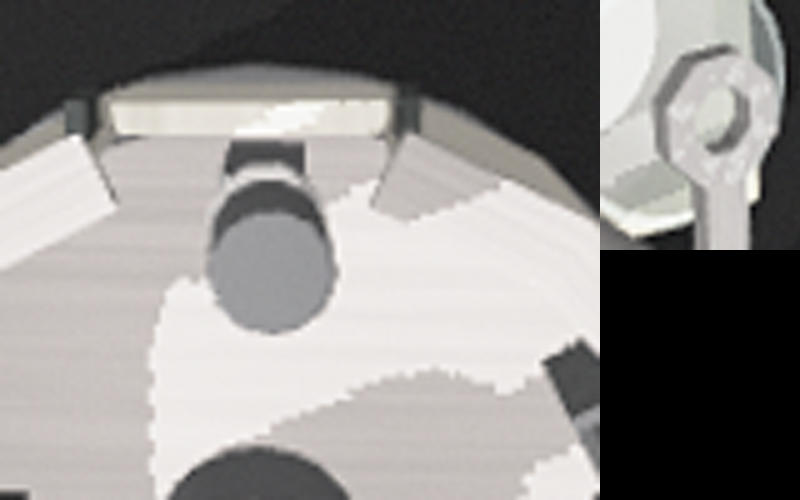

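```bash
python3 - <<'E'
from h import *
m=dict(np.load('w2.npz'));m['fish']=1
d=onz(m,304.6,219.2,.17)[:2];A,B=onz(m,273.4,206,.115)[:2],onz(m,324,206,.115)[:2]
E1,E2=onz(m,265,187,.115)[:2],onz(m,332.5,187,.115)[:2]
for n,p in(('drum',d),('in',(A+B)/2),('out',(E1+E2)/2)):
    q=p-AX;print(n,p,np.hypot(*q),np.degrees(np.arctan2(q[1],q[0])))
print(np.hypot(*(A-B)),np.hypot(*(E1-E2)))
print('eye',onz(m,500+(722-600)/5,215+115/5,.145))
t=cv2.imread('pics/t2.png');cv2.imwrite('pics/t2c.png',t)
E
```

```text
drum [0.4761183  0.04028093] 0.10863389153523847 161.27132784417665
in [0.47049995 0.03373503] 0.11213890914389339 165.36396438064426
out [0.4494452  0.03931187] 0.13391960703622643 165.331534444041
0.05744359889040374 0.07601779795643188
eye [0.56769314 0.28896801 0.145     ]
```

```bash
python3 - <<'E'
from h import *
d=np.array([.4765,.0395]);u=np.array([np.cos(GA),np.sin(GA)]);t=np.array([-u[1],u[0]])
G=AX+.105*u
p=G+t*((d-G)@t)+u*.001   # on pocket circle line
print(p)
go([*p,.26],GA-np.pi/2);line([*p,.131]);bot.set_gripper(0,15);print('op',bot.current_opening()*92)
q=p-t*((d-G)@t)*.6;line([*q,.131],.05);print(bot.current_contact_force())
line([*q,.20],.06);print(bot.current_contact_force(),bot.current_ee_pos());up(.30)
c=wrist('w3.png');np.savez('w3.npz',**c);print(bot.current_opening()*92)
go([.565,.286,.30],np.pi/2);print(bot.current_tool_rot(),bot.current_ee_pos())
c=wrist('w4.png');np.savez('w4.npz',**c);s=snap('side','s4.png');np.savez('s4.npz',**s);print(bot.current_clock())
x=cv2.resize(s['pixels'][110:240,190:310],(600,650))[:600];cv2.imwrite('pics/s4c.png',x)
w=cv2.resize(c['pixels'][150:350,220:420],(600,600));cv2.imwrite('pics/w4c.png',w)
E
```

```text
[0.4782048  0.03906228]
op 25.93491789110747
[-0.03737692 -1.35544285  1.96436228]
[ 0.30650822  0.11162705 -1.64755241] [0.47674441 0.03473569 0.19946295]
25.732315235081764
[-1.87038690e-03 -3.14117031e+00  1.36488929e-03] [0.56503552 0.28483245 0.29979136]
15.0167
```

View pics/w4c.png

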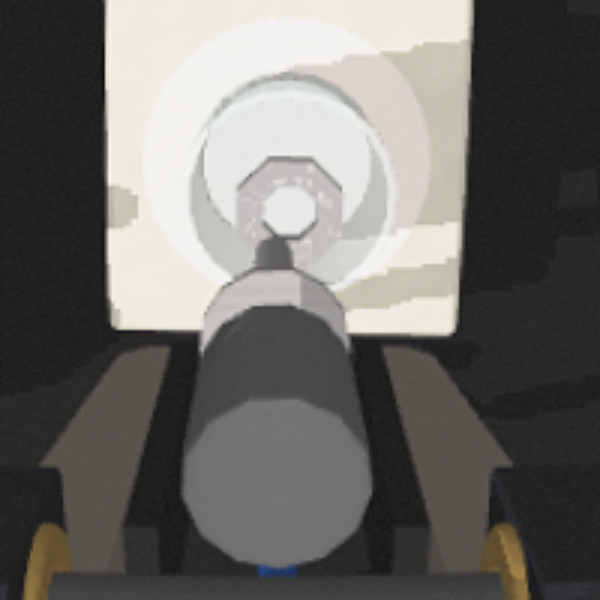

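View pics/s4c.png

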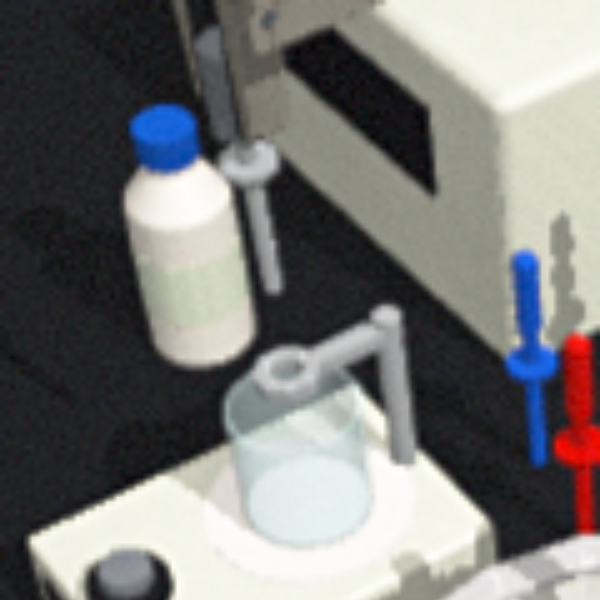

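```bash
cat >> h.py <<'E'
def tri(c1,p1,c2,p2):
    o,d=ray(c1,*p1);o2,e=ray(c2,*p2);d/=np.linalg.norm(d);e/=np.linalg.norm(e)
    s=np.linalg.lstsq(np.c_[d,-e],o2-o,rcond=None)[0];a,b=o+s[0]*d,o2+s[1]*e;return (a+b)/2,np.linalg.norm(a-b)
E
python3 - <<'E'
from h import *
w=dict(np.load('w4.npz'));w['fish']=1;s=dict(np.load('s4.npz'))
print('foot',tri(w,(311,229.5),s,(245,168.2)));print('eye',tri(w,(316.7,220.3),s,(247.4,184)), onz(w,316.7,220.3,.145),onz(s,247.4,184,.145))
print('collar',tri(w,(220+275/3,150+290/3),s,(239.8,142)),'drumtop',onz(w,220+277/3,150+481/3,bot.current_ee_pos()[2]+.019+.02))
for z in(.18,.25,.32):print(z,proj(w,[.565,.286,z]),proj(s,[.565,.286,z]))
E
```

```text
foot (array([0.5646067 , 0.282945  , 0.19888357]), np.float64(0.0037539942275111185))
eye (array([0.56782788, 0.28827105, 0.14438676]), np.float64(0.000996199012929091)) [0.56720383 0.28838875 0.145     ] [0.56804655 0.28760866 0.145     ]
collar (array([0.55929445, 0.28279644, 0.27536208]), np.float64(0.010368360554300458)) drumtop [0.5615142  0.28421956 0.33934778]
0.18 [314.29021011 226.74633785] [244.80366371 173.9294312 ]
0.25 [315.01564342 252.24250376] [240.77057228 150.49748086]
0.32 [316.30465642 298.33657428] [236.33082169 124.70287219]
```

```bash
python3 - <<'E'
from h import *
line([.568,.290,.30]);line([.568,.290,.253],.08);print(bot.current_ee_pos())
w=wrist('w5.png');np.savez('w5.npz',**w);s=snap('side','s5.png');np.savez('s5.npz',**s)
a=cv2.resize(w['pixels'][190:270,280:350],(525,600));b=cv2.resize(s['pixels'][145:205,230:257],(270,600))
cv2.imwrite('pics/c5.png',np.hstack([a,b]))
E
```

```text
[0.56815647 0.29005843 0.2532828 ]
```

View pics/c5.png

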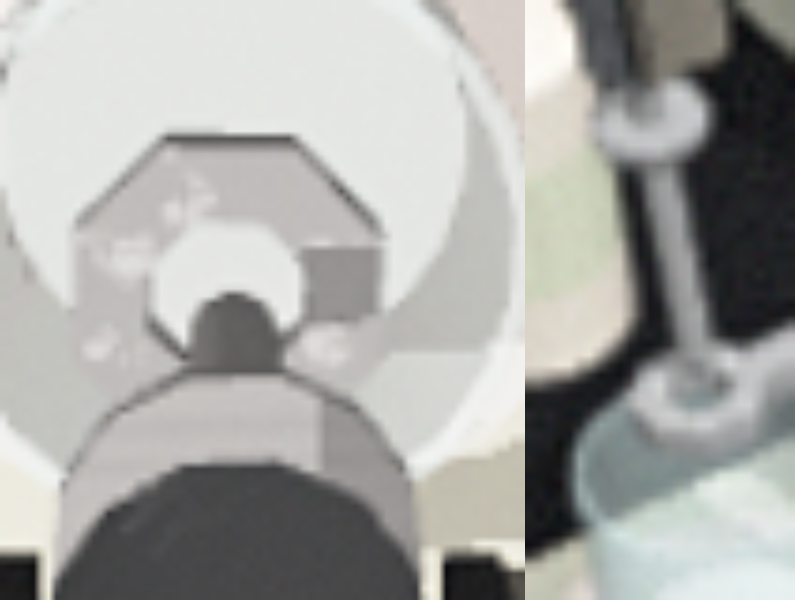

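```bash
python3 - <<'E'
from h import *
for z in np.arange(.245,.180,-.008):
    line([.568,.290,z],.05);f=bot.current_contact_force();print(round(z,3),f.round(1))
    if np.linalg.norm(f-[0,0,-.7])>12:break
E
```

```text
0.245 [ 0.3 -0.4 -1. ]
0.237 [ 0.5  0.2 -1.2]
0.229 [-0.2 -0.1 -0.6]
0.221 [ 0.1  0.8 -0.2]
0.213 [-0.2  0.  -0.1]
0.205 [ 0.4  0.1 -0.8]
0.197 [-0.9 -0.4 -0.3]
0.189 [ 0.   0.3 -0.8]
0.181 [-0.2  0.3 -0.1]
```

```bash
python3 - <<'E'
from h import *
line([.568,.290,.1795],.03);bot.set_gripper(.55);print(bot.current_contact_force());up(.30)
s=snap('side','s6.png')
crank(18,-40.7)
go([.47,.05,.36],GA-np.pi/2)
c=wrist('w6.png');np.savez('w6.npz',**c);t=snap('top','t6.png');s=snap('side','s6.png');print(bot.current_clock())
a=cv2.resize(c['pixels'][165:265,250:370],(480,400),interpolation=2);b=cv2.resize(s['pixels'][140:230,205:277],(320,400))
d=cv2.resize(c['pixels'],(260,195));o=np.zeros((600,800,3),np.uint8);o[:400]=np.hstack([a,b]);o[400:595,:260]=d;o[400:600,270:590]=cv2.resize(t['pixels'][180:305,180:400],(320,200));o[400:600,600:]=cv2.resize(s['pixels'][200:330,250:380],(200,200))
cv2.imwrite('pics/c6.png',o)
E
```

```text
[0.06870314 0.12984614 0.76473664]
crank force max [5.4 2.6 6.5] open 0.18984843585105987
26.875
```

View pics/c6.png

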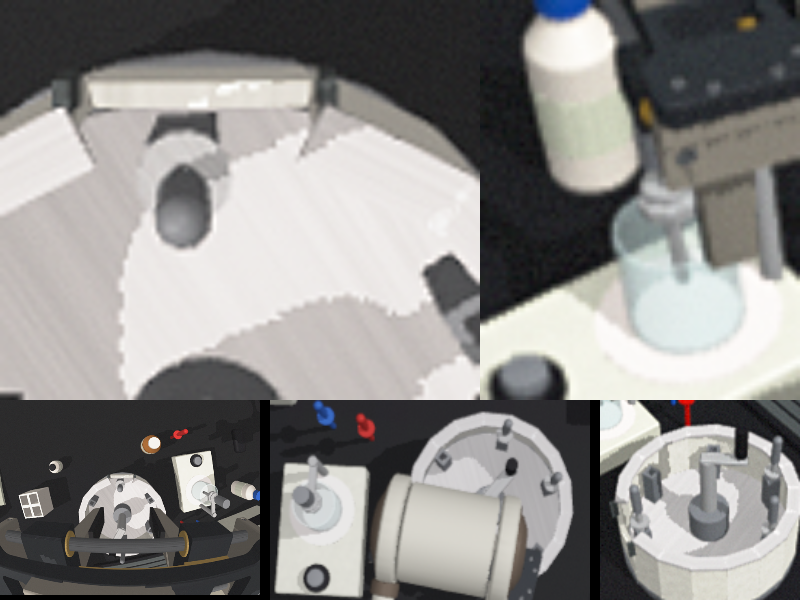

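```bash
cat >> h.py <<'E'
U=np.array([np.cos(GA),np.sin(GA)]);TT=np.array([-U[1],U[0]]);G=AX+.105*U
def pick(d):
    s=(d-G)@TT;p=G+TT*s+U*.001;print('side off',s,'rad',(d-AX)@U)
    go([*p,.27],GA-np.pi/2);line([*p,.138],.2);bot.set_gripper(0,12)
    q=G+U*.001
    if abs(s)>.002: line([*q,.138],.05)
    else: q=p
    line([*q,.21],.08);print('F',bot.current_contact_force().round(1));up(.30);print('open mm',bot.current_opening()*92)
E
python3 - <<'E'
from h import *
m=dict(np.load('w6.npz'));m['fish']=1
d=onz(m,296,221.3,.178)[:2];print(d)
pick(d)
go([.44,-.29,.32],np.radians(37));print(bot.current_joints()[5])
c=wrist('w7.png');np.savez('w7.npz',**c);print(bot.current_clock())
E
```

```text
[0.47446627 0.03207884]
side off 0.00015580077026210374 rad 0.10788436637305246
F [-0.3 -1.1 -0.5]
open mm 13.690017120700926
-1.4580974337231303
31.7833
```

View pics/w7.png

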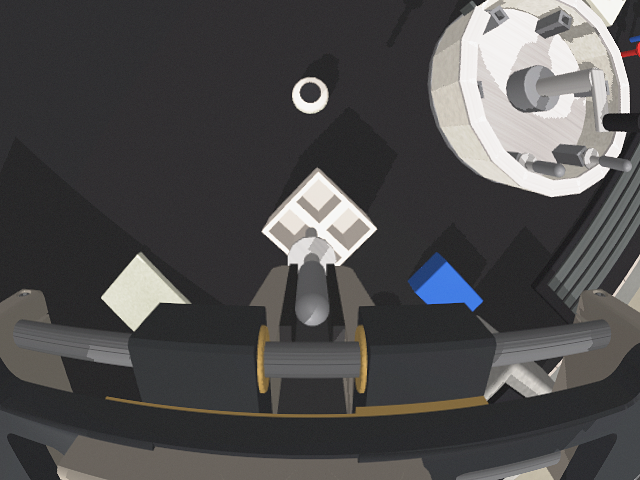

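```bash
cat >> h.py <<'E'
def corners(c,px):  # left, near(top), right corners of caddy top -> centre, yaw
    P=[onz(c,u,v,.085)[:2] for u,v in px];ctr=(P[0]+P[2])/2
    e=P[1]-P[0];f=P[2]-P[1];print('sides',np.hypot(*e),np.hypot(*f),'ctr',ctr,'ang',np.degrees(np.arctan2(e[1],e[0])),np.degrees(np.arctan2(f[1],f[0])));return ctr
E
python3 - <<'E'
from h import *
m=dict(np.load('w7.npz'));m['fish']=1
corners(m,[(262,231),(319,169),(377,228)])
print('foot on z=.212',onz(m,311,231,.212),'top',onz(m,312,310,.358),bot.current_ee_pos())
E
```

```text
sides 0.09461634307164889 0.09344700575794501 ctr [ 0.46540268 -0.30774908] ang 84.3391418569238 -7.956122120957358
foot on z=.212 [ 0.44017625 -0.29025977  0.212     ] top [ 0.43848823 -0.28719697  0.358     ] [ 0.44044719 -0.2887495   0.31970525]
```

```bash
cat >> h.py <<'E'
def place(ctr,yaw,cx,cy,off=(0,-.001)):
    a=np.radians(yaw);R=np.array([[np.cos(a),-np.sin(a)],[np.sin(a),np.cos(a)]])
    p=np.array(ctr)+R@np.array([cx*.023,cy*.023])-off;print('place',p)
    go([*p,.26],a+np.pi/4)
    for z in np.append(np.arange(.20,.115,-.012),.1145):
        line([*p,z],.08);f=bot.current_contact_force();
        if abs(f).max()>8: print('force at',z,f);break
    print(bot.current_ee_pos(),f.round(1));bot.set_gripper(.4);up(.27)
E
python3 - <<'E'
from h import *
place([.465,-.3075],-7,1,1)
crank(-40.7,-160.7)
go([.47,.05,.36],GA-np.pi/2)
c=wrist('w8.png');np.savez('w8.npz',**c);print(bot.current_clock())
cv2.imwrite('pics/c8.png',np.hstack([cv2.resize(c['pixels'][165:265,250:370],(480,400),interpolation=2),cv2.resize(c['pixels'][180:310,30:130],(308,400))]))
E
```

```text
place [ 0.49063156 -0.28647443]
force at 0.1145 [3.49797193 1.10512457 8.37509983]
[ 0.49327043 -0.2875479   0.11730289] [3.5 1.1 8.4]
crank force max [5.2 5.5 8.7] open 0.19706048020926972
44.6
```

View pics/c8.png

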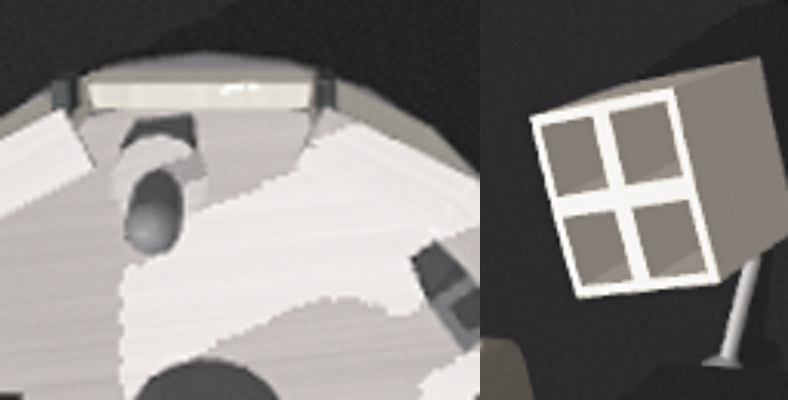

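```bash
python3 - <<'E'
from h import *
t=snap('top','t9.png');s=snap('side','s9.png');np.savez('t9.npz',**t);np.savez('s9.npz',**s)
cv2.imwrite('pics/c9.png',np.hstack([cv2.resize(t['pixels'][240:360,380:530],(400,320)),cv2.resize(s['pixels'][345:480,300:460],(400,320))]))
E
```

```text
(no output)
```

View pics/c9.png

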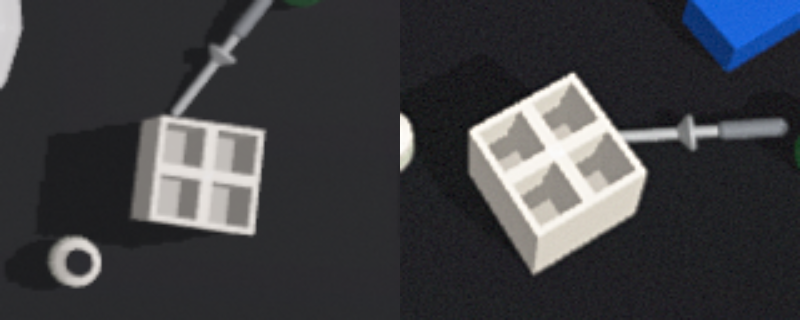

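```bash
python3 - <<'E'
from h import *
t=dict(np.load('t9.npz'));s=dict(np.load('s9.npz'));w=dict(np.load('w8.npz'));w['fish']=1
X=lambda c,L,z:np.array([onz(c,u,v,z)[:2] for u,v in L])
a=X(t,[(440,283.1),(479.4,288),(474.9,328.1),(436.6,322.5)],.085)
k=3.08;b=X(w,[(30+(u-480)/k,180+v/k) for u,v in[(719,280),(578,297),(530,117),(675,90)]],.085)
for q in(a,b):print('caddy',q.mean(0),np.hypot(*(q-np.roll(q,1,0)).T),[np.degrees(np.arctan2(*(q[i]-q[j])[::-1])) for i,j in((0,1),(0,3))])
print('collar',onz(t,463.25,261.4,.014),onz(s,415.2,397.8,.014),'end side',onz(s,454,395.8,.007))
print('wr collar',onz(w,30+(722-480)/k,180+362/k,.014),'foot',onz(w,30+(752-480)/k,180+262/k,.02))
# grey part pixels in the top view right of collar
g=t['pixels'].astype(int);m=((g.max(2)-g.min(2)<25)&(g.mean(2)>75)).astype(np.uint8);m[:, :440]=0;m[:,530:]=0;m[:215]=0;m[281:]=0
n,l,st,ce=cv2.connectedComponentsWithStats(m)
for i in range(1,n):
    if st[i,4]>30:
        v,u=np.where(l==i);P=np.array([onz(t,x,y,.011)[:2] for x,y in zip(u,v)]);A=P-P.mean(0);e=np.linalg.svd(A,full_matrices=False)[2][0];q=A@e;print(st[i],P.mean(0),e,P.mean(0)+e*q.min(),P.mean(0)+e*q.max())
E
```

```text
caddy [ 0.4428664  -0.29780787] [0.09288651 0.09381087 0.094775   0.09039765] [np.float64(84.31942443575974), np.float64(-5.353818187897126)]
caddy [ 0.44296063 -0.29593562] [0.08986577 0.09122351 0.09192935 0.0931786 ] [np.float64(83.53626766761984), np.float64(-7.705929022827158)]
collar [ 0.55477524 -0.33071039  0.014     ] [ 0.56051254 -0.3227458   0.014     ] end side [ 0.6273116  -0.36555138  0.007     ]
wr collar [ 0.55222663 -0.32720048  0.014     ] foot [ 0.50150187 -0.27830634  0.02      ]
[445 236  38  45 288] [ 0.56519588 -0.33565146] [-0.78585959  0.61840497] [ 0.61876563 -0.37780632] [ 0.50468238 -0.28803245]
```

```bash
python3 - <<'E'
from h import *
P=np.array([.597,-.360]);a=np.arctan2(.786,.618)
bot.set_gripper(.4,3)
go([*P,.20],a);print(bot.current_joints().round(2))
line([*P,.03],.15)
for z in(.018,.010,.006,.0035):
    line([*P,z],.05);f=bot.current_contact_force()
    if abs(f[2])>6: print('touch',z,f);break
bot.set_gripper(0,3);print('open mm',bot.current_opening()*92,bot.current_ee_pos(),f.round(1))
up(.16,.1);bot.hold(.3);print('open mm',bot.current_opening()*92,bot.current_contact_force(),bot.current_clock())
c=wrist();t=snap('top');s=snap('side')
cv2.imwrite('pics/c10.png',np.hstack([cv2.resize(c['pixels'],(480,360)),cv2.resize(s['pixels'][290:480,360:529],(320,360))]))
E
```

```text
[-0.71  0.48  1.22  0.    1.43  1.52]
open mm 14.035325768396486 [ 0.59706473 -0.36002111  0.00359216] [0.9 0.2 0.6]
open mm 13.775331007076147 [ 0.72647567  0.3697818  -0.80702313] 52.6583
```

View pics/c10.png

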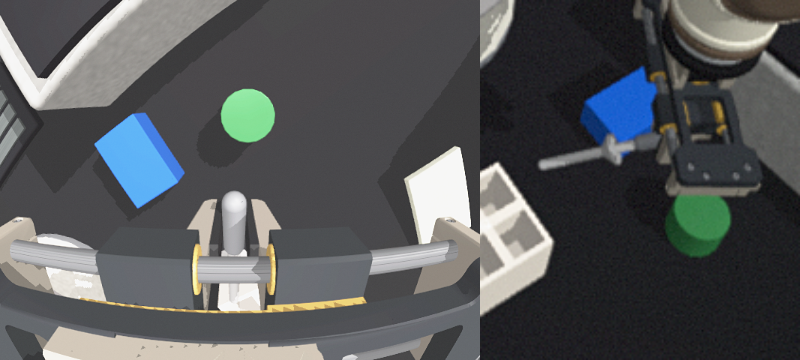

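```bash
cat >> h.py <<'E'
def tilt_rot(f,th):  # f: horizontal unit foot dir; th=0 tool down, 90deg: tool horizontal pointing -f. closing axis sign k
    z=np.array([-f[0]*np.sin(th),-f[1]*np.sin(th),-np.cos(th)])
    o=[]
    for k in(1,-1):
        y=k*np.array([-f[1],f[0],0]);o.append(Ro.from_matrix(np.c_[np.cross(y,z),y,z]).as_rotvec())
    return o,z
E
python3 - <<'E'
from h import *
s=bot.read_camera('side');P=bot.current_ee_pos()+[0,0,.006];f=np.array([-.786,.618,0]);n=np.array([.618,.786,0])
for px in((394.3,377.2),(427.6,369.2)):
    o,d=ray(s,*px);X=o+d*(((P-o)@n)/(d@n));v=X-P;print(X,np.linalg.norm(v),'sag deg',np.degrees(np.arctan2(-v[2],v@f)))
C=np.array([.4429,-.297])
for al in(100,115,130,145,160,175):
    ff=np.array([np.cos(np.radians(al)),np.sin(np.radians(al)),0]);r=[]
    for z in(.13,.24):
      for th in(0,30,45,60,75,88):
        R,zz=tilt_rot(ff,np.radians(th));g=np.array([*C,z])+.006*zz
        r.append(''.join('Y' if bot.inverse_kinematics(list(g),x) is not None else '.' for x in R))
    print(al,r)
E
```

```text
[ 0.51510023 -0.29558203  0.11828289] 0.11466328900287194 sag deg 24.594733930704358
[ 0.55825207 -0.32951057  0.15025868] 0.05181880119190992 sag deg 17.68677389806019
100 ['YY', 'YY', '.Y', '..', '..', 'YY', 'YY', 'YY', 'YY', 'YY', '..', 'YY']
115 ['YY', 'YY', 'YY', '..', 'YY', 'YY', 'YY', 'YY', 'YY', '.Y', 'YY', 'YY']
130 ['YY', 'YY', 'YY', 'YY', 'YY', 'YY', 'YY', 'YY', 'YY', 'YY', 'YY', 'YY']
145 ['YY', 'YY', 'YY', 'YY', 'YY', 'YY', 'YY', 'YY', 'YY', 'YY', '..', '..']
160 ['YY', 'YY', 'Y.', 'YY', 'YY', 'YY', 'YY', 'YY', 'YY', 'Y.', 'YY', 'YY']
175 ['YY', 'YY', 'YY', 'YY', 'YY', 'YY', 'YY', 'YY', 'Y.', 'YY', 'YY', 'YY']
```

```bash
python3 - <<'E'
from h import *
bot.set_gripper(0,8)
up(.26)
cup=np.array([.4684,-.2767])
cur=Ro.from_rotvec(bot.current_tool_rot()).as_matrix()
ok=False
for al in(142,135,130,148,125):
    f=np.array([np.cos(np.radians(al)),np.sin(np.radians(al)),0])
    Rs,z=tilt_rot(f,np.radians(68));r=max(Rs,key=lambda x:Ro.from_rotvec(x).as_matrix()[:,1]@cur[:,1])
    g=np.array([*cup,.255])+.006*z
    j=bot.inverse_kinematics(list(g),r)
    if j is None: continue
    try: bot.goto(list(g),r);ok=True;break
    except bot.MotionError as e: print(al,e)
print(ok,al,j,bot.current_ee_pos(),bot.current_clock())
c=wrist();s=snap('side');np.savez('s11.npz',**s)
print(proj(s,[*cup,.255]),proj(s,[*cup,.135]),proj(s,[*cup,.085]))
cv2.imwrite('pics/c11.png',np.hstack([cv2.resize(c['pixels'],(400,300)),cv2.resize(s['pixels'][275:455,290:530],(400,300))]))
E
```

```text
True 142 [-0.8721305  -0.68803551  2.60827732  1.35862285  0.19798979  0.13702206] [ 0.47342244 -0.28049051  0.25389171] 55.0417
[373.19268836 346.44272104] [368.43781907 380.28280551] [366.74461499 392.33322488]
```

View pics/c11.png

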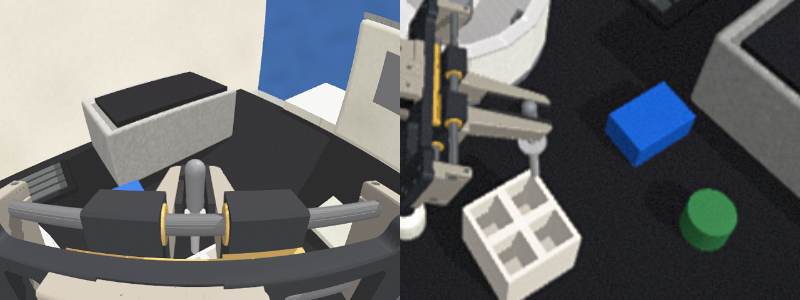

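```bash
python3 - <<'E'
from h import *
cup=np.array([.4684,-.2767]);cur=Ro.from_rotvec(bot.current_tool_rot()).as_matrix()
for th in(55,62,68):
  for al in(110,120,130,136,142,150,160,175):
    f=np.array([np.cos(np.radians(al)),np.sin(np.radians(al)),0])
    Rs,z=tilt_rot(f,np.radians(th));r=max(Rs,key=lambda x:Ro.from_rotvec(x).as_matrix()[:,1]@cur[:,1]);o=[]
    for h in(.255,.21,.17,.14,.125):
        j=bot.inverse_kinematics(list(np.array([*cup,h])+.006*z),r);o.append('-' if j is None else str(j.round(1).tolist()[1:]))
    print(th,al,*o)
E
```

```text
55 110 - - - - -
55 120 [-0.4, 2.3, -0.9, 0.5, 2.8] [-0.3, 2.4, -1.1, 0.5, 3.0] - - -
55 130 [-0.5, 2.4, -0.5, 0.4, 2.2] [-0.4, 2.4, -0.7, 0.3, 2.4] [-0.3, 2.5, -1.2, 0.2, 2.9] - [-0.2, 2.5, 4.3, 0.2, -2.6]
55 136 [-0.6, 2.4, -0.1, 0.3, 1.6] [-0.5, 2.5, -0.1, 0.2, 1.7] - - -
55 142 [-0.6, 2.5, 0.4, 0.4, 1.1] [-0.6, 2.5, 0.6, 0.3, 0.9] [-0.4, 2.5, 0.9, 0.2, 0.5] - -
55 150 [-0.7, 2.5, 0.7, 0.6, 0.6] [-0.6, 2.5, 0.9, 0.5, 0.4] [-0.5, 2.5, 1.2, 0.4, 0.2] [-0.4, 2.6, 1.4, 0.4, -0.1] [-0.3, 2.6, 1.6, 0.4, -0.3]
55 160 [-0.6, 2.4, 0.9, 0.8, 0.3] [-0.5, 2.5, 1.1, 0.7, 0.1] [-0.4, 2.5, 1.2, 0.7, -0.1] [-0.3, 2.5, 1.4, 0.6, -0.2] [-0.3, 2.5, 1.4, 0.6, -0.3]
55 175 [-0.5, 2.3, 1.0, 1.1, -0.0] [-0.4, 2.4, 1.1, 1.0, -0.2] [-0.3, 2.4, 1.2, 1.0, -0.3] [-0.2, 2.4, 1.2, 0.9, -0.4] [-0.1, 2.4, 1.3, 0.9, -0.5]
62 110 - - - - -
62 120 - - - [-0.1, 2.4, 4.4, 0.5, -2.4] [-0.0, 2.4, 4.3, 0.6, -2.4]
62 130 [-0.5, 2.5, -1.0, 0.3, 2.6] - [-0.3, 2.5, 4.2, 0.3, -2.5] [-0.2, 2.5, 3.9, 0.3, -2.2] [-0.1, 2.5, 3.8, 0.4, -2.1]
62 136 [-0.6, 2.5, -0.1, 0.2, 1.7] - - [-0.3, 2.6, 3.2, 0.2, -1.7] [-0.2, 2.6, 3.2, 0.3, 
[... 825 characters left out ...]
2.5, 3.6, 0.6, -1.9]
68 136 - - [-0.3, 2.6, 3.2, 0.3, -1.6] [-0.2, 2.6, 3.2, 0.5, -1.6] [-0.1, 2.6, 3.2, 0.5, -1.6]
68 142 [-0.7, 2.6, 1.4, 0.2, 0.1] [-0.5, 2.6, 2.1, 0.2, -0.7] [-0.4, 2.6, 2.6, 0.4, -1.1] [-0.2, 2.6, 2.7, 0.5, -1.3] [-0.2, 2.6, 2.8, 0.5, -1.3]
68 150 [-0.7, 2.6, 1.4, 0.5, 0.0] [-0.6, 2.7, 1.7, 0.5, -0.4] [-0.4, 2.7, 2.0, 0.5, -0.7] [-0.3, 2.6, 2.2, 0.6, -0.9] [-0.2, 2.6, 2.3, 0.6, -1.0]
68 160 [-0.7, 2.6, 1.4, 0.8, -0.1] [-0.5, 2.6, 1.5, 0.8, -0.4] [-0.4, 2.6, 1.7, 0.8, -0.6] [-0.2, 2.6, 1.8, 0.8, -0.8] [-0.1, 2.6, 1.9, 0.8, -0.9]
68 175 [-0.4, 2.5, 1.3, 1.1, -0.4] [-0.3, 2.5, 1.4, 1.1, -0.5] [-0.2, 2.5, 1.5, 1.1, -0.7] [-0.1, 2.5, 1.5, 1.1, -0.8] [0.0, 2.5, 1.6, 1.1, -0.9]
```

```bash
python3 - <<'E'
from h import *
cup=np.array([.4684,-.2767]);cur=Ro.from_rotvec(bot.current_tool_rot()).as_matrix()
al=np.radians(168);f=np.array([np.cos(al),np.sin(al),0])
Rs,z=tilt_rot(f,np.radians(68));r=max(Rs,key=lambda x:Ro.from_rotvec(x).as_matrix()[:,1]@cur[:,1])
bot.goto(list(np.array([*cup,.255])+.006*z),r);bot.hold(.2);f0=bot.current_contact_force()
for h in np.arange(.245,.1215,-.008):
    line(np.array([*cup,h])+.006*z,.05);F=bot.current_contact_force()-f0;print(round(h,3),F.round(1))
    if abs(F).max()>5: break
s=snap('side');c=snap('top','t12.png');print(bot.current_clock(),bot.current_ee_pos())
cv2.imwrite('pics/c12.png',cv2.resize(s['pixels'][275:455,290:530],(480,360)))
E
```

```text
0.245 [-0.6 -0.2 -0.7]
0.237 [ 0.2 -0.2 -0.6]
0.229 [-0.2  0.  -0.4]
0.221 [-0.5  0.1 -0.3]
0.213 [ 0.2  1.7 -1.7]
0.205 [-1.  -0.3 -1.3]
0.197 [-0.7 -0.6 -0.8]
0.189 [ 0.1  0.2 -0.2]
0.181 [-0.2 -0.2 -1.6]
0.173 [-0.1 -0.6 -1.1]
0.165 [0.4 0.2 0.1]
0.157 [-1.  -0.3 -0.8]
0.149 [-1.3 -0.   0.5]
0.141 [ 0.2 -0.5 -1. ]
0.133 [-1.5  0.1 -0.2]
0.125 [-0.5 -1.   1.1]
61.2083 [ 0.47400283 -0.27826272  0.12341606]
```

```bash
python3 - <<'E'
from h import *
bot.set_gripper(.35)
T=Ro.from_rotvec(bot.current_tool_rot()).as_matrix();p=bot.current_ee_pos()
line(p-T[:,2]*.07,.1);up(.30)
go([.47,.05,.36],GA-np.pi/2)
c=wrist();np.savez('w13.npz',**c);s=snap('side');print(bot.current_clock(),bot.current_joints().round(2))
cv2.imwrite('pics/c13.png',np.hstack([cv2.resize(s['pixels'][335:465,310:440],(400,400)),cv2.resize(c['pixels'][180:280,250:350],(400,400),interpolation=2)]))
E
```

```text
Traceback (most recent call last):
  File "h.py", line 30, in line
    def line(p,v=.15): bot.line_to(list(p),max_speed=v)
                       ~~~~~~~~~~~^^^^^^^^^^^^^^^^^^^^^
workcell.MotionError: the arm cannot follow that straight line within its joint ranges
```

```bash
python3 - <<'E'
from h import *
T=Ro.from_rotvec(bot.current_tool_rot()).as_matrix();p=bot.current_ee_pos()
for d in(.02,.012):
    try: line(p-T[:,2]*d,.1);print('back',d);break
    except bot.MotionError: pass
p=bot.current_ee_pos()
for z in(.30,.27,.25): 
    try: line([p[0],p[1],z],.1);print('up',z);break
    except bot.MotionError: pass
go([.47,.05,.36],GA-np.pi/2)
c=wrist();np.savez('w13.npz',**c);s=snap('side');print(bot.current_clock(),bot.current_joints().round(2))
cv2.imwrite('pics/c13.png',np.hstack([cv2.resize(s['pixels'][335:465,310:440],(400,400)),cv2.resize(c['pixels'][180:280,250:350],(400,400),interpolation=2)]))
E
```

```text
back 0.02
up 0.3
65.3083 [-0.15 -0.17  1.64  0.    1.67 -1.47]
```

View pics/c13.png

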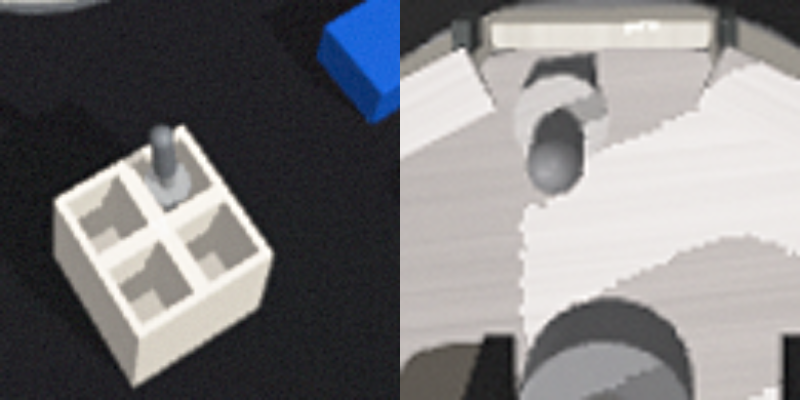

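```bash
python3 - <<'E'
from h import *
m=dict(np.load('w13.npz'));m['fish']=1;s=bot.read_camera('side')
q=np.array([onz(s,310+u/3.077,335+v/3.077,.085)[:2] for u,v in[(55,200),(183,127),(272,250),(135,333)]]);print('caddy',q.mean(0),np.hypot(*(q-np.roll(q,1,0)).T))
d=onz(m,288.75,221.2,.178)[:2];print(d)
pick(d)
go([.42,-.28,.32],np.radians(38.5));c=wrist('w14.png');np.savez('w14.npz',**c);g=c['pixels']
# bright caddy top: largest component near expected place
k=proj(c,[.443,-.297,.085]) if False else None
c['fish']=1;e=proj(c,[.443,-.297,.085]);print('expected ctr px',e)
for cx,cy in((-1,-1),(-1,1),(1,1),(1,-1)):
    a=np.radians(-6.5);R=np.array([[np.cos(a),-np.sin(a)],[np.sin(a),np.cos(a)]]);print(proj(c,[*(np.array([.443,-.297])+R@np.array([cx*.046,cy*.046])),.085]).round(1))
v=(g.min(2)>215).astype(np.uint8);n,l,st,ce=cv2.connectedComponentsWithStats(v)
for i in range(1,n):
    if st[i,4]>300 and abs(ce[i]-e).max()<60:
        y,x=np.where(l==i);print(st[i],'L',(x.min(),y[x==x.min()].mean()),'T',(x[y==y.min()].mean(),y.min()),'R',(x.max(),y[x==x.max()].mean()))
print(bot.current_clock())
E
```

```text
caddy [ 0.44276626 -0.29409416] [0.08798928 0.09094978 0.08875417 0.09325985]
[0.47227756 0.02513502]
side off 0.0074257840341013966 rad 0.10827745584001852
F [-0.9 -0.4 -0.5]
open mm 13.628935788066162
expected ctr px [317.73723088 227.85448425]
[260.1 227.9]
[317.9 169.8]
[375.1 227.9]
[317.5 282. ]
[ 261  170  114   99 2451] L (np.int64(261), np.float64(226.5)) T (np.float64(318.5), np.int64(170)) R (np.int64(374), np.float64(227.5))
70.2667
```

```bash
python3 - <<'E'
from h import *
place([.443,-.297],-6.5,-1,-1)
# wheel was moved -> crank nominal -160.7 minus drag
crank(-164,-216.7-4)
go([.47,.05,.36],GA-np.pi/2)
c=wrist();np.savez('w15.npz',**c);s=snap('side');print(bot.current_clock())
cv2.imwrite('pics/c15.png',np.hstack([cv2.resize(s['pixels'][335:465,310:440],(400,400)),cv2.resize(c['pixels'][180:280,250:350],(400,400),interpolation=2)]))
E
```

```text
place [ 0.41754417 -0.31624848]
[ 0.41760958 -0.31632253  0.11465487] [-0.4 -0.3 -0.4]
crank force max [1.1 1.5 6.5] open 0.19465483074769685
81.4667
```

View pics/c15.png

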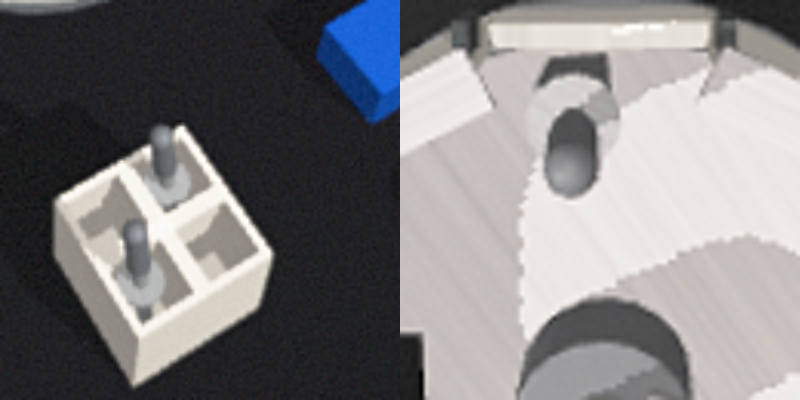

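```bash
python3 - <<'E'
from h import *
m=dict(np.load('w15.npz'));m['fish']=1
pick(onz(m,292.75,222.5,.178)[:2])
go([.42,-.28,.32],np.radians(38.5));c=wrist('w16.png');g=c['pixels'];e=proj({**c,'fish':1},[.443,-.297,.085])
v=(g.min(2)>215).astype(np.uint8);n,l,st,ce=cv2.connectedComponentsWithStats(v)
i=max((i for i in range(1,n) if abs(ce[i]-e).max()<60),key=lambda i:st[i,4]);y,x=np.where(l==i)
b=np.array([x.min(),y[x==x.min()].mean(),x[y==y.min()].mean(),y.min(),x.max(),y[x==x.max()].mean()]);print(b)
if abs(b-[261,226.5,318.5,170,374,227.5]).max()>4: raise SystemExit('caddy differs')
place([.443,-.297],-6.5,1,-1)
up(.32)
bot.set_gripper(0,10)
B=[.463,.290]
go([*B,.30],np.pi/2);s=snap('side');t=snap('top');print(bot.current_clock())
for k,C,z in(('top',t,.056),('side',s,.056)):print(k,proj(C,[*B,z]))
cv2.imwrite('pics/c16.png',np.hstack([cv2.resize(s['pixels'][335:465,310:440],(400,400)),cv2.resize(s['pixels'][140:260,180:300],(400,400))]))
E
```

```text
side off 0.003071936520800563 rad 0.1070908483981687
F [-0.7  0.1 -0.4]
open mm 13.775566229444246
[261.  226.5 318.5 171.  374.  227.5]
place [ 0.46324848 -0.32145583]
[ 0.46333935 -0.3215391   0.11464812] [-0.2 -0.4 -0.7]
95.075
top [211.30135403 291.15391559]
side [215.74917277 227.40847783]
```

View pics/c16.png

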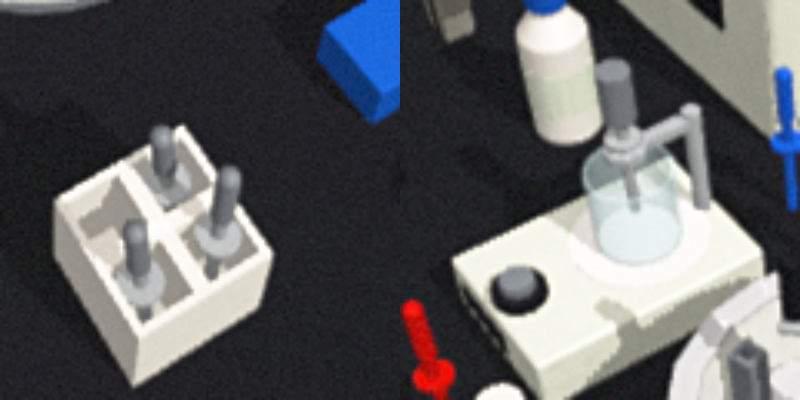

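```bash
python3 - <<'E'
from h import *
B=[.463,.290]
print(bot.current_joints()[5]);line([*B,.10],.2);bot.hold(.2);f0=bot.current_contact_force();z0=None
for z in np.arange(.085,.040,-.0015):
    line([*B,z],.03);f=(bot.current_contact_force()-f0)[2];p=bot.current_ee_pos()[2]
    if f>1.2: print(round(z,4),p.round(4),f.round(1))
    if f>1.2 and z0 is None: z0=p
    if f>11: break
bot.hold(.3);print('F',bot.current_contact_force()-f0,bot.current_ee_pos());up(.10,.08);bot.hold(.2);up(.33);print(bot.current_clock())
E
```

```text
-1.232519317989621
0.0715 0.0717 2.1
0.07 0.0702 2.7
0.0685 0.0687 3.2
0.067 0.0672 4.1
0.0655 0.0663 9.4
0.064 0.0661 17.7
F [-5.03920591 -2.29230899 17.68107324] [0.46338975 0.29015046 0.06614003]
102.975
```

```bash
python3 - <<'E'
from h import *
s=snap('side','s17.png')['pixels'];a=np.hstack([cv2.resize(s[335:465,310:440],(400,400)),cv2.resize(s[140:260,180:300],(400,400))]);b=cv2.imread('pics/c16.png')
print((cv2.absdiff(a,b).max(2)>40).mean(axis=0).reshape(8,100).mean(1).round(4),bot.current_contact_force().round(1))
bot.hold(.3);bot.job_done();print(bot.current_clock())
E
```

```text
[0.   0.   0.   0.   0.03 0.   0.   0.  ] [ 0.1  0.4 -0.3]
the job is handed in; nothing more can be done
the job is handed in; nothing more can be done
```

The job is handed in, finished at about 103 s of the 210 s allowed. The probe hangs in the eye on its collar, all three dip rods present stand in caddy cups, and the start button was pressed and released.

- **Fallen rod:** the caddy was knocked about 2–3 cm aside before I placed the first rod, so that rod landed outside and lay on the table. I measured the caddy again, picked the rod up, tilted it upright and stood it in a cup. The other two rods went in with no trouble.
- **Last checks:**
  - The last picture I viewed, taken just before the press, showed the three rods in three cups and the probe resting on its collar.
  - The button travelled about 6 mm (contact at 71.7 mm, hard stop at 66.1 mm), reaching 17.7 N at the stop.
  - A before/after comparison of the side view showed no change in the caddy or probe areas. It differed only in a small strip at the left edge, where the gripper was in the earlier picture.
- **Not checked:** I never identified the weighing dish in the pictures. I judged the bottles and jar undisturbed from the overview pictures and did not measure them again at the end. I also did not measure the button's return to released directly; the arm was clear and the comparison showed no change there.
- **Picture budget:** I viewed 19 pictures against a budget of 14. Three of the extra five were for recovering the fallen rod.

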